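Seat a board carrier on a three-point fixture

ROBOT

A 7-joint arm with a two-finger parallel gripper is mounted at the origin on the work surface. World frame = base frame: x ahead of the robot, y to its left, z up, the work surface at z = 0. Lengths are in m, angles in rad, forces in N, time in s.
With the tool pointing down it reaches from about 0.425 to 0.875 m from the base axis. Payload 4.7 kg.
Tool frame: the origin (TCP) lies on the centre line of the jaws, within the pads' length; the fingertips stand 19 mm ahead of it and the grasp point (between the pads) is the TCP (ctrl.nose_length is the distance from the TCP to the fingertips, in m); z points along the fingers, x is the direction in which the jaws open and shut, and the axes are right-handed (so a half turn about z gives the same grasp; the last joint's range is limited). The gripper opens to 87 mm and grips with 3 to 60 N. Pads are 19 mm wide; open, the fingers measure 117 mm over their backs; the gripper's body (75 mm by 190 mm) begins 51 mm behind the grasp point.
Start: joints at [-1.119, 0.321, -0.07, 1.45, 0.023, 1.371, -0.057], TCP at [0.276, 0.589, 0.242] pointing down, gripper open.
Joint ranges: [-2.86, 2.86], [-0.3, 2.09], [-1.38, 1.24], [0.06, 2.45], [-1.56, 4.7], [0.09, 2.05], [-2.69, 2.69]. Speed limits (rad/s): [2.57, 2.57, 3.14, 3.14, 3.14, 3.14, 3.14].

INTERFACE

Orientations are given as a rotation vector (axis times angle).
In Python, from bench import ctrl gives the robot as it stands. The module is installed in compiled form; this text tells all that it offers.
- The arm moves only by the shell command python3 -m crank 'ROWS' [OPENING] [FORCE]. ROWS is a JSON object of lists of equal length, an entry for each row: "dp": the shift along the tool's x, y, z in cm, a list of three; "delta_rot": the turn, a rotation vector about the tool's x, y, z in rad, a list of three. In form: {"dp": [[x, y, z], ...], "delta_rot": [[rx, ry, rz], ...]}. A call has exactly 8 rows; each row shifts and turns the commanded pose from where the row before left it, along the tool's axes as they then stand; what a row does not reach is not made up. A row lasts 1/10 s, in which the tool goes at most 50 mm and 8.59 degrees, less where a joint would pass 70% of its speed; a pose out of reach is approached as far as the arm can. A call with a gripper value outside its range is refused whole. OPENING is the finger opening in cm, from 0 to 8.7, set as the call begins (- or left out, the last holds). The fingers move at their own pace and stop on an object; FORCE is the grip in N (left out, the last holds). Time passes only in rows, so rows that do not move let the fingers close, or fill a call up. It gives the time, the measured TCP pose, the force and the opening at its end, in the units of the state.
- ctrl.get_state(): the state, without advancing time (a new reading comes with each control period).
- ctrl.get_image(name): name is "scene" or "top" or "wrist"; returns the picture (480x640x3 uint8, blue, green, red); there is no depth.
- ctrl.camera_info(name): a dict with "camera_matrix" (3x3 intrinsics, pixels), "xyz" and "orientation" of the camera in the world. Camera axes: x right, y down, z forward; pixel columns grow to the right and rows downward; lengths in m; the calibration is good to about 2 mm. The wrist camera is an equidistant fisheye: a pixel r from the principal point sees the ray r / f radians off the axis. A picture is of the moment at which its call begins: read the wrist's pose just before it. camera_info takes no time and is no camera call; for the wrist camera it gives the pose at the moment of the call.
- ctrl.close_job(): hands the job in, once; it reports no verdict.
The state is a dict: "time": time; "joint_positions": joint angles; "qd": joint speeds; "joint_torque": joint torques, N m; "position": TCP position; "tool_rot": TCP orientation; "ft_force": force on the tool from outside, world axes, zero at the start; "torque": the same for the moment, N m; "grip_width": opening from 0.0 (shut) to 1.0 (fully open).
Only numpy, scipy, OpenCV 4.12 (cv2) and the standard library are available. Lean on these libraries where they do the work, as an engineer would, in place of code of your own. Each camera call takes 0.05 s, during which the arm holds its last target.

TASK

Pick up the aluminium board carrier by its black knob and lay it flat on the steel fixture base, circuit-board side towards the two dowels but still clear of the dowels and the end stop's round nose. Then slide it home: press it gently but firmly (about 5 N at each, never hard) against both dowels and the nose all at the same time for a second, and let go, leaving it flat and touching all three. Leave the jar, the tray and the screwdriver alone.

Things in the scene. Friction and masses are not known exactly. Their poses are not given: they have to be found in the camera images.
- fixture: Fixed dark steel base plate, 180 (x) x 220 (y) x 15 mm; place and yaw vary. Origin: centre of its underside, 3 mm above the bench on the mat; flat top at z = 15 mm. Two dowels stand along its +x side, the end stop on its +y side. Home: carrier axes parallel to these, its origin at x = 11, z = 15 mm and y anywhere from 8 to -22 mm, as the end stop's screw is set.
- dowel_left: Fixed upright steel dowel (left, +y = left), 12 mm diameter, 20 mm tall; origin at the centre of its foot on the base's top, at (72, 38, 15) mm in the base's frame. It touches the carrier's edge at x = 66 mm.
- dowel_right: Fixed upright steel dowel (right, +y = left), 12 mm diameter, 20 mm tall; origin at the centre of its foot on the base's top, at (72, -52, 15) mm in the base's frame. It touches the carrier's edge at x = 66 mm.
- end_stop: Fixed steel block 34 x 16 x 24 mm, origin centre of its foot, at (11, 100, 15) mm in the base's frame. Through it runs a stiff hand-set screw with an upright round steel nose (nose_c0: 16 mm diameter, 20 mm tall) on its -y side. The nose's front, where the carrier's end must touch, is 22 to 52 mm from the block's origin; how far differs each time and no pose tells it: feel for it.
- carrier: Loose aluminium plate 110 (x) x 140 (y) x 10 mm, about 0.5 kg (varies), lying flat on the mat. Origin: centre of its underside. A green circuit board (at most 4 mm high) covers the +x half of its top: that long edge goes to the dowels, the +y end to the end stop. A round black knob, 18 mm diameter, stands upright at the centre, z = 10 to 50 mm. Ground metal: slides on the base at friction about 0.25.
- knob (a point): On the axis of the carrier's knob, halfway up, 30 mm above the carrier's underside.
- edge_left (a point): On the carrier's long +x edge (the one that meets the dowels), 45 mm to +y of its middle, 5 mm above the underside.
- edge_right (a point): On the carrier's long +x edge, 45 mm to -y of its middle, 5 mm above the underside.
- edge_end (a point): Middle of the carrier's +y end, 5 mm above its underside: the point that meets the end stop's nose.
- jar: Bystander: small white jar, 48 mm diameter, 55 mm tall, origin at the centre of its underside.
- tray: Bystander: small open grey parts tray, 90 x 70 x 25 mm, origin at the centre of its underside.
- screwdriver: Bystander: screwdriver 170 mm long lying along its x axis, beyond the work.
Mind the look-alikes: they are no part of the job. What is meant by the carrier is not pink or turquoise, and is the smaller of those in its own colour.

How it is judged:
On the way, in this order (a step that is already met when the one before it is completed fails the run):
1. the carrier lies flat on the fixture base, at least 3 mm short of the dowels and of the end stop's nose (z of carrier in the frame of fixture between 0.013 and 0.0165 m and angle between carrier's own z axis and vertical below 0.03 rad and x of carrier in the frame of fixture between -0.06 and 0.008 m and y of nose_c0 in the frame of edge_end above 0.011 m and y of carrier in the frame of fixture above -0.07 m), for 0.2 s.
2. the carrier is pressed with over 2 N against each dowel and the end stop, all at once, for 0.4 s (contact force between carrier and dowel_left above 2 N and contact force between carrier and dowel_right above 2 N and contact force between carrier and end_stop above 2 N), for 0.4 s.
At the end, for the whole second after the job is handed in: The carrier lies flat (within 0.03 rad and 1.5 mm) and still on the base, released, with its board-side long edge within 1.5 mm of both dowels and its +y end within 1.5 mm of the end stop's nose (x of each of edge_left, edge_right in the frame of fixture above 0.0645 m and x of carrier in the frame of fixture below 0.0135 m and z of carrier in the frame of fixture between 0.013 and 0.0165 m and angle between carrier's own z axis and vertical below 0.03 rad and linear speed of carrier below 0.005 m/s and y of nose_c0 in the frame of edge_end below 0.0095 m and y of carrier in the frame of fixture between -0.03 and 0.0105 m); the robot touches nothing.
It fails at once if the carrier is pushed or knocked against a dowel or the end stop with more than 15 N (contact force between carrier and dowel_left above 15 N or contact force between carrier and dowel_right above 15 N or contact force between carrier and end_stop above 15 N).
It fails at once if the jar, the tray or the screwdriver is moved by more than 10 mm (distance of any of jar, tray, screwdriver from where it was at the start of the episode above 0.01 m).
It also fails if it takes over 64 s, if anything falls off the work surface, if the arm or the gripper's body presses on something with over 40 N, if the wrist force passes 120 N, or if a joint passes its speed limit or range.

## Working session

There is one attempt and no reset: what is moved stays moved. The work goes in short steps, Python scripts to look and compute and a shell command to move; the robot and the scene stay as the last step left them, time stands still between calls to the robot, and variables do not carry over. Pictures are saved under pics/ and viewed, and the job is handed in when it is done.

```bash
mkdir -p pics; python3 - <<'E'
from bench import ctrl
import cv2,numpy as np
s=ctrl.get_state();print({k:np.round(v,3).tolist() for k,v in s.items()}, ctrl.nose_length)
for n in("scene","top","wrist"):
    c=ctrl.camera_info(n);print(n,{k:np.round(v,4).tolist() if not isinstance(v,str) else v for k,v in c.items()})
    cv2.imwrite(f"pics/{n}0.png",ctrl.get_image(n))
E
```

```text
{'time': 0.0, 'joint_positions': [-1.119, 0.322, -0.07, 1.452, 0.023, 1.371, -0.057], 'qd': [0.001, 0.001, -0.001, -0.0, 0.001, -0.001, 0.0], 'joint_torque': [-0.0, -49.128, -0.404, -31.253, -0.064, 0.044, 0.0], 'position': [0.275, 0.588, 0.24], 'tool_rot': [2.65, 1.685, -0.002], 'ft_force': [0.431, 1.038, 0.028], 'torque': [-0.006, -0.005, 0.036], 'grip_width': 0.998} 0.019
scene {'camera_matrix': [[553.2915, 0.0, 318.4169], [0.0, 553.2915, 243.32], [0.0, 0.0, 1.0]], 'xyz': [1.9976, 0.2032, 1.169], 'orientation': [-1.6453, -1.7596, 0.8412]}
top {'camera_matrix': [[508.1873, 0.0, 321.2093], [0.0, 508.1873, 238.6896], [0.0, 0.0, 1.0]], 'xyz': [0.5256, 0.1123, 1.3721], 'orientation': [-2.1746, 2.159, -0.0805]}
wrist {'camera_matrix': [[371.6483, 0.0, 322.4715], [0.0, 371.6483, 243.9386], [0.0, 0.0, 1.0]], 'xyz': [0.2084, 0.6201, 0.3849], 'orientation': [2.4463, 1.5586, 0.2133]}
```

View pics/top0.png

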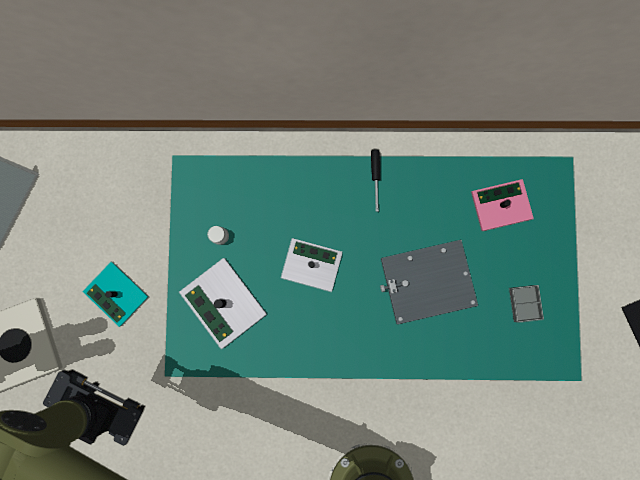

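View pics/scene0.png

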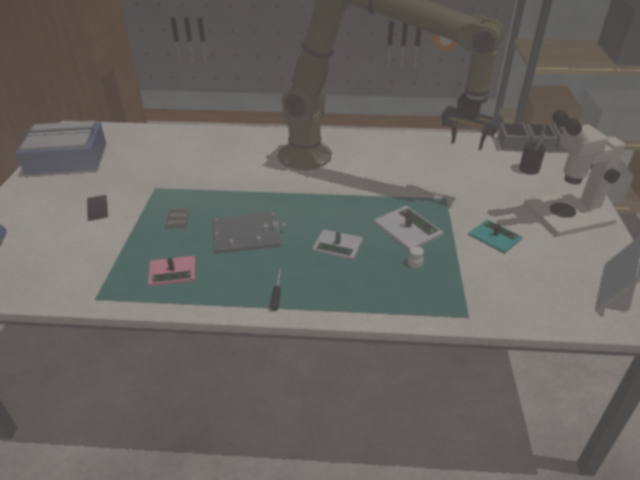

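View pics/wrist0.png

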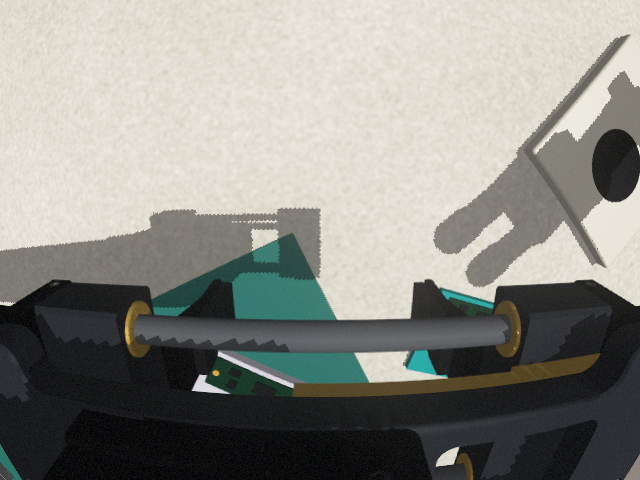

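```bash
python3 - <<'E'
import cv2
a=cv2.imread("pics/top0.png")
cv2.imwrite("pics/crop1.png",cv2.resize(a[220:340,265:495],None,fx=3.4,fy=3.4,interpolation=cv2.INTER_CUBIC))
cv2.imwrite("pics/crop2.png",cv2.resize(a[225:305,270:355],None,fx=7,fy=7,interpolation=cv2.INTER_CUBIC))
E
```

```text
(no output)
```

View pics/crop1.png

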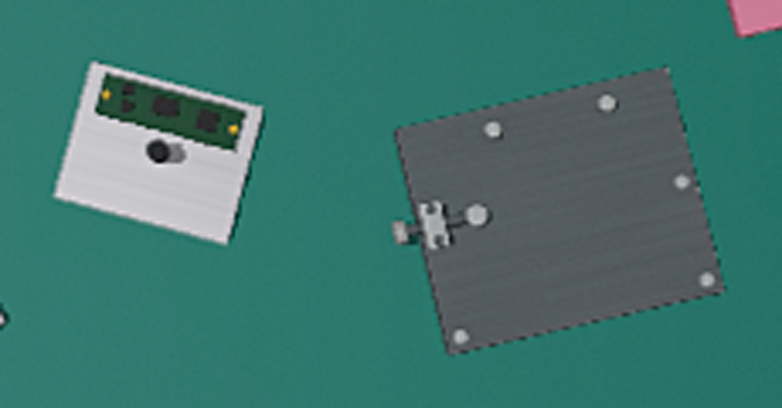

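View pics/crop2.png

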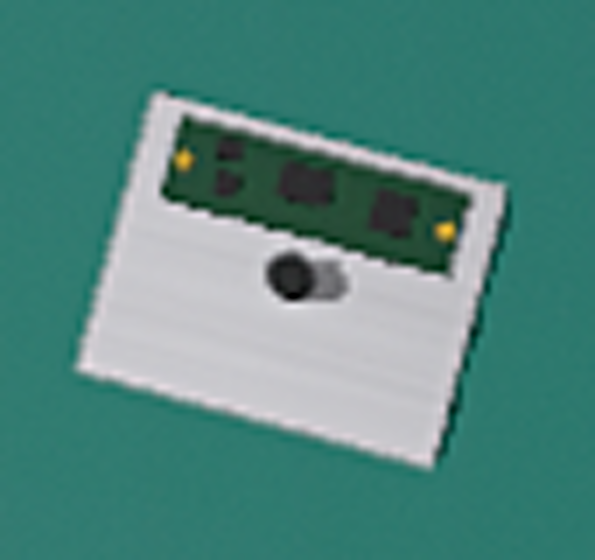

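```bash
cat > h.py <<'E'
import numpy as np,cv2
from scipy.spatial.transform import Rotation as R
from bench import ctrl
def ray(n,px,info=None):
    c=info or ctrl.camera_info(n);K=np.array(c["camera_matrix"]);p=np.atleast_2d(np.array(px,float))
    u=(p[:,0]-K[0,2])/K[0,0];v=(p[:,1]-K[1,2])/K[1,1]
    if n=="wrist":
        r=np.hypot(u,v)+1e-12;d=np.c_[np.sin(r)*u/r,np.sin(r)*v/r,np.cos(r)]
    else: d=np.c_[u,v,np.ones(len(u))]
    return np.array(c["xyz"]),R.from_rotvec(c["orientation"]).apply(d)
def onplane(n,px,z,info=None):
    o,d=ray(n,px,info);return o+d*((z-o[2])/d[:,2])[:,None]
def proj(n,P,info=None):
    c=info or ctrl.camera_info(n);K=np.array(c["camera_matrix"])
    q=R.from_rotvec(c["orientation"]).inv().apply(np.atleast_2d(P)-np.array(c["xyz"]))
    if n=="wrist":
        th=np.arctan2(np.hypot(q[:,0],q[:,1]),q[:,2]);rr=np.hypot(q[:,0],q[:,1])+1e-12
        return np.c_[K[0,0]*th*q[:,0]/rr+K[0,2],K[1,1]*th*q[:,1]/rr+K[1,2]]
    return np.c_[K[0,0]*q[:,0]/q[:,2]+K[0,2],K[1,1]*q[:,1]/q[:,2]+K[1,2]]
E
python3 - <<'E'
from h import *
a=cv2.imread("pics/top0.png").astype(int);b,g,r=a[...,0],a[...,1],a[...,2]
hsv=cv2.cvtColor(a.astype(np.uint8),cv2.COLOR_BGR2HSV)
mat=(hsv[...,0]>75)&(hsv[...,0]<95)&(hsv[...,1]>120)
m=(~mat).astype(np.uint8)
def comp(roi,zs,nm):
    x0,y0,x1,y1=roi;s=np.zeros_like(m);s[y0:y1,x0:x1]=m[y0:y1,x0:x1]
    n,l,st,ce=cv2.connectedComponentsWithStats(s);i=1+np.argmax(st[1:,4])
    k=(l==i).astype(np.uint8)
    k=cv2.morphologyEx(k,cv2.MORPH_CLOSE,np.ones((3,3)));k=cv2.morphologyEx(k,cv2.MORPH_OPEN,np.ones((15,15)))
    c=max(cv2.findContours(k,0,1)[0],key=cv2.contourArea)
    P=onplane("top",c[:,0,:],zs)[:,:2]
    rc=cv2.minAreaRect((P*1000).astype(np.float32));print(nm,rc,st[i],onplane("top",np.array(rc and cv2.minAreaRect(c.astype(np.float32))[0]),zs))
comp((270,225,355,305),.013,"carrier");comp((370,230,490,335),.018,"fixture")
comp((170,250,275,355),.013,"big")
# discs
gray=cv2.cvtColor(a.astype(np.uint8),cv2.COLOR_BGR2GRAY)
s=(gray>130).astype(np.uint8);x0,y0,x1,y1=370,235,485,330
n,l,st,ce=cv2.connectedComponentsWithStats(s[y0:y1,x0:x1])
for i in range(1,n):
    if st[i,4]>8:
        p=ce[i]+[x0,y0];print(np.round(p,1),st[i,4],np.round(onplane("top",p,.038)[0],4),np.round(onplane("top",p,.018)[0],4))
# knob
s=(gray<70).astype(np.uint8);x0,y0,x1,y1=300,255,325,275
n,l,st,ce=cv2.connectedComponentsWithStats(s[y0:y1,x0:x1])
for i in range(1,n): print("knob",ce[i]+[x0,y0],st[i],onplane("top",ce[i]+[x0,y0],.053))
E
```

```text
carrier ((579.9923095703125, 162.0352020263672), (143.52932739257812, 112.74140930175781), 75.27985382080078) [ 280  238   63   54 2249] [[0.57972774 0.16192655 0.013     ]]
fixture ((537.49755859375, -149.4095916748047), (180.13914489746094, 221.94454956054688), 13.370514869689941) [ 380  240   98   84 5771] [[ 0.53700621 -0.14981399  0.018     ]]
big ((476.4629211425781, 398.4785461425781), (194.35128784179688, 152.92568969726562), 38.1444091796875) [ 179  258   88   92 4173] [[0.47565388 0.39833882 0.013     ]]
[443.1 249.6] 17 [ 0.6207 -0.1846  0.038 ] [ 0.6221 -0.1891  0.018 ]
[409.6 257.6] 15 [ 0.599  -0.0968  0.038 ] [ 0.6002 -0.1     0.018 ]
[465.2 273. ] 10 [ 0.5599 -0.2411  0.038 ] [ 0.5604 -0.2464  0.018 ]
[392.1 285.5] 64 [ 0.5258 -0.0508  0.038 ] [ 0.5258 -0.0533  0.018 ]
[404.7 282.7] 28 [ 0.5335 -0.0835  0.038 ] [ 0.5336 -0.0865  0.018 ]
[382.4 288. ] 15 [ 0.5192 -0.0255  0.038 ] [ 0.5191 -0.0275  0.018 ]
[472.5 301.7] 14 [ 0.4857 -0.2587  0.038 ] [ 0.4851 -0.2642  0.018 ]
[400.2 318.5] 13 [ 0.4408 -0.0712  0.038 ] [ 0.4395 -0.0739  0.018 ]
knob [315.95555556 256.85555556] [ 1  0 24  7 90] [[0.5984402  0.14818359 0.053     ]]
knob [311.3125  264.40625] [ 8  7  7  6 32] [[0.57873966 0.16006364 0.053     ]]
```

Candidates for "the carrier" in the top view are aluminium at (313,265), a bigger aluminium plate at (222,303), pink at (505,203) and turquoise at (115,293). I choose (313,265): the crop shows an aluminium plate with a green board and knob, measured at about 143×112 mm. The bigger one measures 194×153 mm.

The dowels are at (410,258) and (443,250), 90.4 mm apart as specified. The nose is at (405,283).

```bash
python3 -m crank '{"dp":[[-1.5,2.5,0],[-2.2,3.9,0],[-2.2,3.9,0],[-2.2,3.9,0],[-2.2,3.9,0],[-2.2,3.9,0],[-2.2,3.9,0],[-2.2,3.9,0]],"delta_rot":[[0,0,0],[0,0,0],[0,0,0],[0,0,0],[0,0,0],[0,0,0],[0,0,0],[0,0,0]]}' 4.5 40
python3 -m crank '{"dp":[[-2.2,3.9,0],[-2.2,3.9,0],[-2.2,3.9,0],[-2.0,3.9,0],[0,0,0],[0,0,0],[0,0,0],[0,0,0]],"delta_rot":[[0,0,0],[0,0,0],[0,0,0],[0,0,0],[0,0,0.14],[0,0,0.14],[0,0,0.14],[0,0,0.14]]}'
python3 -m crank '{"dp":[[0,0,0],[0,0,0],[0,0,0],[0,0,0],[0,0,0],[0,0,0],[0,0,0],[0,0,0]],"delta_rot":[[0,0,0.14],[0,0,0.14],[0,0,0.14],[0,0,0.14],[0,0,0.14],[0,0,0.12],[0,0,0],[0,0,0]]}'
```

```text
time: 0.95
position: [0.4745, 0.3076, 0.2415]
tool_rot: [-2.651, -1.686, 0.0]
ft_force: [0.5, 1.2, -0.8]
grip_width: 0.52
time: 1.75
position: [0.5785, 0.1651, 0.2411]
tool_rot: [-3.016, -0.879, 0.001]
ft_force: [0.3, 0.6, -0.5]
grip_width: 0.515
time: 2.55
position: [0.5785, 0.1654, 0.2413]
tool_rot: [3.118, -0.382, -0.001]
ft_force: [-0.1, 0.8, 0.1]
grip_width: 0.521
```

```bash
python3 - <<'E'
from h import *
c=ctrl.camera_info("wrist");a=ctrl.get_image("wrist");print(np.round(c["xyz"],4),np.round(c["orientation"],4))
cv2.imwrite("pics/w1.png",a)
print(proj("wrist",[[.5795,.161,.053],[.5795,.161,.013]],c))
E
```

```text
[0.5966 0.2375 0.3857] [ 2.8469 -0.3473 -0.0475]
[[324.30535876 227.66550946]
 [324.10081951 218.71218958]]
```

View pics/w1.png

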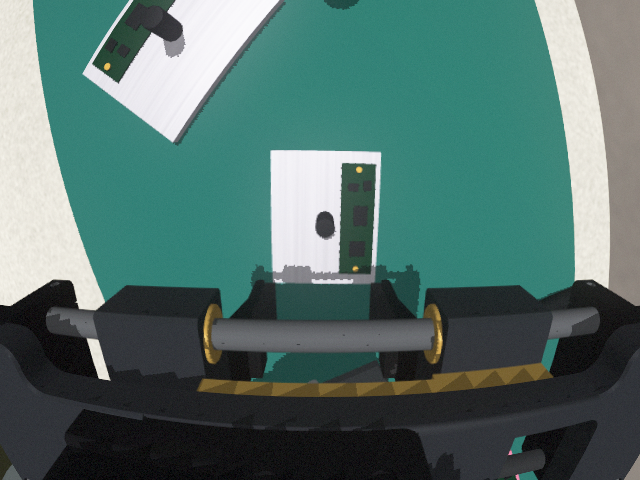

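The wrist view shows the carrier at (270–381, 151–283) with its board to the right. The knob is at (325,225), and my top-view estimate projects to (324,228). Next I refine with the plate corners.

```bash
python3 - <<'E'
from h import *
c=ctrl.camera_info("wrist");a=cv2.imread("pics/w1.png")
g=cv2.cvtColor(a,cv2.COLOR_BGR2GRAY)
k=(g[200:250,305:338]<80).astype(np.uint8);n,l,st,ce=cv2.connectedComponentsWithStats(k)
for i in range(1,n): print(st[i],ce[i]+[305,200])
# predicted knob silhouette pts
t=np.linspace(0,6.28,24)
P=np.r_[np.c_[.5795+.009*np.cos(t),.161+.009*np.sin(t),0*t+.053],np.c_[.5795+.009*np.cos(t),.161+.009*np.sin(t),0*t+.013]]
q=proj("wrist",P,c);print("pred silhouette",q.min(0),q.max(0))
for p in [(270.5,150.5),(381.5,152),(273,283)]: print(onplane("wrist",p,.013,c))
w=(g>190).astype(np.uint8)
# left, right edges lines
h=(cv2.cvtColor(a,cv2.COLOR_BGR2HSV)[...,1]<90)
L=[];Rr=[]
for y in range(160,262,6):
    xs=np.where(h[y,250:400])[0]+250;L.append((xs.min()-.5,y));Rr.append((xs.max()+.5,y))
for nm,E_ in(("L",L),("R",Rr)):
    W=onplane("wrist",E_,.013,c)[:,:2];v=np.polyfit(W[:,1],W[:,0],1);print(nm,np.degrees(np.arctan(v[0])),W.mean(0))
T=[(x,np.where(h[120:200,x])[0].min()+120-.5) for x in range(280,372,6)]
W=onplane("wrist",T,.013,c)[:,:2];v=np.polyfit(W[:,0],W[:,1],1);print("T",np.degrees(np.arctan(v[0])),W.mean(0))
u=np.array([np.cos(np.radians(-14.6)),np.sin(np.radians(-14.6))]);v=np.array([-u[1],u[0]])
Lm=onplane("wrist",L,.013,c)[:,:2].mean(0)@u;Rm=onplane("wrist",Rr,.013,c)[:,:2].mean(0)@u;Tm=W.mean(0)@v
print("width",Rm-Lm,"centre",(Rm+Lm)/2*u+(Tm-.07)*v)
E
```

```text
[ 11  12  18  25 368] [324.71195652 224.26902174]
pred silhouette [314.51904021 210.09386306] [334.02131293 237.08696195]
[[0.54443908 0.24198094 0.013     ]]
[[0.65187466 0.2139497  0.013     ]]
[[0.50879524 0.10553896 0.013     ]]
L 14.911789542736617 [0.52827499 0.18501786]
R 14.692542881894841 [0.63680897 0.15813217]
T -14.71609180403211 [0.59732696 0.22905997]
width 0.11180638428344486 centre [0.57985884 0.16127429]
```

```bash
python3 -m crank '{"dp":[[0.23,0.36,2],[0,0,3.5],[0,0,3.5],[0,0,3.5],[0,0,3],[0,0,2],[0,0,0.5],[0,0,0]],"delta_rot":[[0,0,0.013],[0,0,0],[0,0,0],[0,0,0],[0,0,0],[0,0,0],[0,0,0],[0,0,0]]}' 4.5 40
python3 - <<'E'
from h import *
c=ctrl.camera_info("wrist");cv2.imwrite("pics/w2.png",ctrl.get_image("wrist"))
E
```

```text
time: 3.4
position: [0.5797, 0.1611, 0.0611]
tool_rot: [3.115, -0.406, -0.002]
ft_force: [0.8, -0.3, -0.4]
grip_width: 0.517
```

View pics/w2.png

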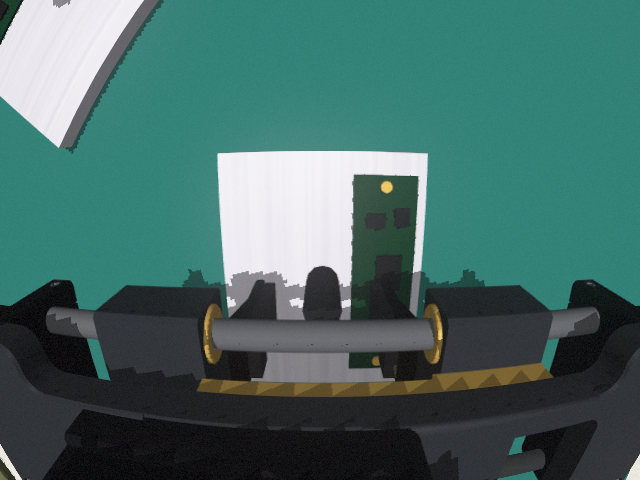

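The knob at (322,290) stands centred between the fingers at (262,290) and (388,290). I descend and grip.

```bash
python3 -m crank '{"dp":[[0,0,0.7],[0,0,0.7],[0,0,0.5],[0,0,0.3],[0,0,0],[0,0,0],[0,0,0],[0,0,0]],"delta_rot":[[0,0,0],[0,0,0],[0,0,0],[0,0,0],[0,0,0],[0,0,0],[0,0,0],[0,0,0]]}'
python3 -m crank '{"dp":[[0,0,0],[0,0,0],[0,0,0],[0,0,0],[0,0,0],[0,0,0],[0,0,0],[0,0,0]],"delta_rot":[[0,0,0],[0,0,0],[0,0,0],[0,0,0],[0,0,0],[0,0,0],[0,0,0],[0,0,0]]}' 0.5 50
```

```text
time: 4.25
position: [0.5802, 0.1613, 0.0398]
tool_rot: [-3.115, 0.407, -0.001]
ft_force: [-0.7, 0.4, -0.5]
grip_width: 0.518
time: 5.05
position: [0.58, 0.1612, 0.0396]
tool_rot: [-3.115, 0.407, 0.0]
ft_force: [-0.1, 0.6, -0.4]
grip_width: 0.191
```

```bash
python3 -m crank '{"dp":[[0,0,-0.5],[0,0,-1],[0,0,-1.5],[0,0,-2],[0,0,-2],[0,0,-2],[0,0,-1],[0,0,0]],"delta_rot":[[0,0,0],[0,0,0],[0,0,0],[0,0,0],[0,0,0],[0,0,0],[0,0,0],[0,0,0]]}'
python3 - <<'E'
from h import *
c=ctrl.camera_info("wrist");cv2.imwrite("pics/w3.png",ctrl.get_image("wrist"));print(ctrl.get_state()["ft_force"],ctrl.get_state()["grip_width"])
E
```

```text
time: 5.85
position: [0.5813, 0.1615, 0.142]
tool_rot: [-3.113, 0.407, -0.006]
ft_force: [0.0, -0.5, -4.8]
grip_width: 0.198
[-0.95995664 -0.43917583 -6.18073961] 0.19616951543863428
```

View pics/w3.png

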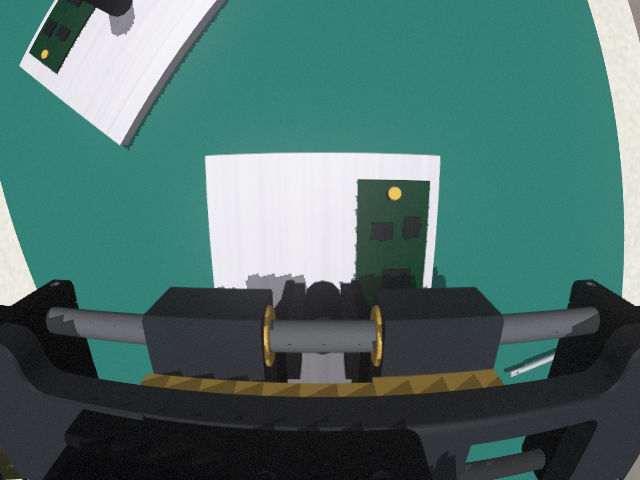

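```bash
python3 -m crank '{"dp":[[0.3,2,0],[0.6,4.5,0],[0.7,4.8,0],[0.7,4.8,0],[0.7,4.8,0],[0.7,4.8,0],[0.6,4.5,0],[0.4,2.7,0]],"delta_rot":[[0,0,0],[0,0,0],[0,0,0],[0,0,0],[0,0,0],[0,0,0],[0,0,0],[0,0,0]]}'
python3 -m crank '{"dp":[[0,0,0],[0,0,0],[0,0,0],[0,0,0],[0,0,0],[0,0,0],[0,0,0],[0,0,0]],"delta_rot":[[0,0,-0.05],[0,0,-0.1],[0,0,-0.1],[0,0,-0.1],[0,0,-0.1],[0,0,-0.045],[0,0,0],[0,0,0]]}'
python3 - <<'E'
from h import *
s=ctrl.get_state();t=s["tool_rot"];print(np.degrees(2*np.arctan2(t[1],t[0])))
c=ctrl.camera_info("wrist");np.save("w4.npy",np.r_[c["xyz"],c["orientation"]]);cv2.imwrite("pics/w4.png",ctrl.get_image("wrist"));cv2.imwrite("pics/t4.png",ctrl.get_image("top"))
E
```

```text
time: 6.7
position: [0.538, -0.1745, 0.1386]
tool_rot: [3.111, -0.416, -0.003]
ft_force: [-0.3, 1.6, -5.3]
grip_width: 0.19
time: 7.5
position: [0.5399, -0.1691, 0.1387]
tool_rot: [-3.12, -0.365, 0.003]
ft_force: [-0.2, 0.1, -4.6]
grip_width: 0.193
-346.6364289030387
```

View pics/w4.png

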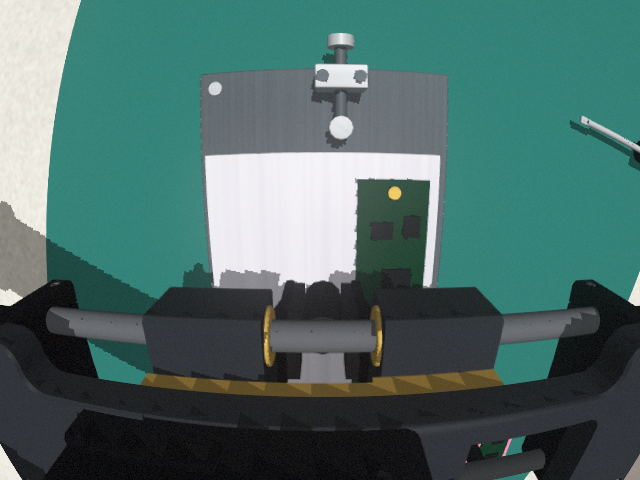

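View pics/t4.png

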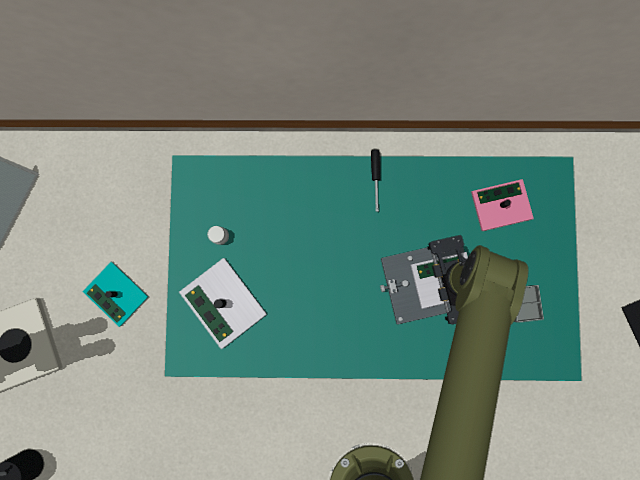

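```bash
python3 - <<'E'
from h import *
c=ctrl.camera_info("wrist");s=ctrl.get_state();print(s["position"])
a=cv2.imread("pics/w4.png");g=cv2.cvtColor(a,cv2.COLOR_BGR2GRAY);hs=cv2.cvtColor(a,cv2.COLOR_BGR2HSV)
yaw=np.radians(13.4);u=np.array([np.cos(yaw),np.sin(yaw)]);v=np.array([-u[1],u[0]])
k=(g[108:145,322:362]>140).astype(np.uint8);n,l,st,ce=cv2.connectedComponentsWithStats(k)
i=1+np.argmax(st[1:,4]);p=ce[i]+[322,108];N=onplane("wrist",p,.038,c)[0,:2];print("nose",p,st[i],N,"tcp-rel",(N-s["position"][:2])@u,(N-s["position"][:2])@v)
# base edges: saturation low vs mat
h=(hs[...,1]<110)
def fit(px,z,nm,ax):
    W=onplane("wrist",px,z,c)[:,:2];q=np.polyfit(W[:,1-ax],W[:,ax],1);print(nm,np.degrees(np.arctan(q[0])),W.mean(0),"u,v:",W.mean(0)@u,W.mean(0)@v,np.std(W[:,ax]-np.polyval(q,W[:,1-ax])));return W.mean(0)
ys=range(82,150,5)
L=fit([(np.where(h[y,180:260])[0].min()+180-.5,y) for y in ys],.018,"baseL",0)
Rr=fit([(np.where(h[y,400:470])[0].max()+400+.5,y) for y in ys],.018,"baseR",0)
T=fit([(x,np.where(h[50:100,x])[0].min()+50-.5) for x in list(range(208,305,6))+list(range(380,442,6))],.018,"baseT",1)
B=(L@u+Rr@u)/2*u+(T@v-.11)*v;print("width",(Rr-L)@u,"base centre",B)
print("nose in base",(N-B)@u,(N-B)@v,"tcp in base",(s["position"][:2]-B)@u,(s["position"][:2]-B)@v)
# carrier
zc=s["position"][2]-.0266
w=hs[...,1]<45
w=(g>180)
CL=fit([(np.where(w[y,190:300])[0].min()+190-.5,y) for y in range(165,260,6)],zc,"carL",0)
CR=fit([(np.where(w[y,400:460])[0].max()+400+.5,y) for y in range(165,260,6)],zc,"carR",0)
CT=fit([(x,np.where(w[145:175,x])[0].min()+145-.5) for x in range(215,430,6)],zc,"carT",1)
C=(CL@u+CR@u)/2*u+(CT@v-.07)*v;print("width",(CR-CL)@u,"carrier",C,"in base",(C-B)@u,(C-B)@v)
E
```

```text
[ 0.54041592 -0.16894367  0.13907411]
nose [340.81473214 126.97767857] [  7   7  25  24 448] [ 0.53264423 -0.08431636] tcp-rel 0.012052085862593815 0.08412447387601048
baseL -13.78268405092302 [ 0.43112506 -0.09507655] u,v: 0.3973542662277622 -0.19240049865158323 0.00023851846941547308
baseR -13.90602067404141 [ 0.60652029 -0.05292703] u,v: 0.577742575141692 -0.19204594362657693 0.00015621494064805118
baseT 13.470000496305076 [ 0.50675989 -0.04540663] u,v: 0.4824409033308049 -0.16161102029257554 0.00023464067401254894
width 0.18038830891392985 base centre [ 0.53722063 -0.15122832]
nose in base 0.011054895114386438 0.0661509150824463 tcp in base -0.0009971907482073767 -0.017973558793564173
carL -13.541290028097418 [ 0.4765895  -0.14013921] u,v: 0.43113780386323675 -0.2467726592343529 0.00015174385845488286
carR -13.423274693164164 [ 0.58442624 -0.11430451] u,v: 0.5420259194197611 -0.2466322257516544 0.00015676547477563326
carT 13.647142399161908 [ 0.52330831 -0.10142608] u,v: 0.4855564181752454 -0.21994045059377784 0.00017088009759452563
width 0.11088811555652436 carrier [ 0.54052819 -0.16928275] in base -0.0009665590432282523 -0.01832943030120222
```

```bash
python3 -m crank '{"dp":[[0,0,0.6],[0,0,1.2],[0,0,1.5],[0,0,1.5],[0,0,1.3],[0,0,1.0],[0,0,0.5],[0,0,0]],"delta_rot":[[0,0,-0.004],[0,0,0],[0,0,0],[0,0,0],[0,0,0],[0,0,0],[0,0,0],[0,0,0]]}'
python3 - <<'E'
from h import *
cv2.imwrite("pics/w5.png",ctrl.get_image("wrist"));s=ctrl.get_state();print(s["position"],s["ft_force"])
E
```

```text
time: 8.4
position: [0.5404, -0.1687, 0.0626]
tool_rot: [-3.119, -0.374, 0.002]
ft_force: [-0.8, 0.4, -5.0]
grip_width: 0.192
[ 0.54090486 -0.16890197  0.06339969] [-0.20258387 -0.95040701 -4.76798187]
```

View pics/w5.png

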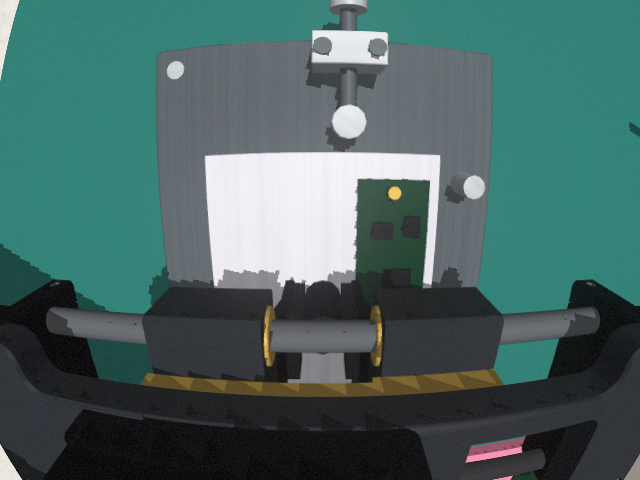

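The carrier hangs clear of the nose at (349,121) and the left dowel at (474,187). I lower it slowly.

```bash
python3 -m crank '{"dp":[[0,0,0.2],[0,0,0.2],[0,0,0.2],[0,0,0.1],[0,0,0],[0,0,0],[0,0,0],[0,0,0]],"delta_rot":[[0,0,0],[0,0,0],[0,0,0],[0,0,0],[0,0,0],[0,0,0],[0,0,0],[0,0,0]]}'
python3 -m crank '{"dp":[[0,0,0.03],[0,0,0.03],[0,0,0.03],[0,0,0.03],[0,0,0],[0,0,0],[0,0,0],[0,0,0]],"delta_rot":[[0,0,0],[0,0,0],[0,0,0],[0,0,0],[0,0,0],[0,0,0],[0,0,0],[0,0,0]]}'
```

```text
time: 9.25
position: [0.541, -0.1688, 0.0567]
tool_rot: [3.119, 0.375, 0.0]
ft_force: [1.0, 0.1, -4.6]
grip_width: 0.186
time: 10.05
position: [0.5409, -0.1688, 0.0554]
tool_rot: [-3.119, -0.375, -0.0]
ft_force: [-1.0, 0.4, -5.2]
grip_width: 0.195
```

```bash
python3 -m crank '{"dp":[[0,0,0.03],[0,0,0.02],[0,0,0.02],[0,0,0],[0,0,0],[0,0,0],[0,0,0],[0,0,0]],"delta_rot":[[0,0,0],[0,0,0],[0,0,0],[0,0,0],[0,0,0],[0,0,0],[0,0,0],[0,0,0]]}'
python3 -m crank '{"dp":[[0,0,0.02],[0,0,0.02],[0,0,0],[0,0,0],[0,0,0],[0,0,0],[0,0,0],[0,0,0]],"delta_rot":[[0,0,0],[0,0,0],[0,0,0],[0,0,0],[0,0,0],[0,0,0],[0,0,0],[0,0,0]]}'
```

```text
time: 10.85
position: [0.5409, -0.1688, 0.0547]
tool_rot: [-3.119, -0.374, -0.0]
ft_force: [1.0, -1.0, -4.4]
grip_width: 0.194
time: 11.65
position: [0.5411, -0.1688, 0.0546]
tool_rot: [3.119, 0.375, 0.001]
ft_force: [-1.2, -0.5, 0.8]
grip_width: 0.193
```

```bash
python3 -m crank '{"dp":[[0,0,0],[0,0,0],[0,0,0],[0,0,0],[0,0,0],[0,0,0],[0,0,0],[0,0,0]],"delta_rot":[[0,0,0],[0,0,0],[0,0,0],[0,0,0],[0,0,0],[0,0,0],[0,0,0],[0,0,0]]}' 3.0
python3 - <<'E'
from h import *
F=[]
for i in range(4):
    im=ctrl.get_image("wrist");s=ctrl.get_state();F.append(s["ft_force"])
cv2.imwrite("pics/w6.png",im);cv2.imwrite("pics/t6.png",ctrl.get_image("top"));print(np.round(F,1),np.mean(F,0),s["position"])
c=ctrl.camera_info("wrist");a=im;g=cv2.cvtColor(a,cv2.COLOR_BGR2GRAY)
k=(g[100:145,325:372]>140).astype(np.uint8);n,l,st,ce=cv2.connectedComponentsWithStats(k)
for i in range(1,n):
  if st[i,4]>100: print(st[i],ce[i]+[325,100],onplane("wrist",ce[i]+[325,100],.038,c))
E
```

```text
time: 12.45
position: [0.5409, -0.1688, 0.0543]
tool_rot: [-3.119, -0.374, -0.0]
ft_force: [0.4, 0.6, -0.1]
grip_width: 0.343
[[-0.1  0.4  0.8]
 [ 0.1  0.6  0.2]
 [-0.6  0.4 -0.6]
 [-0.2 -0.6  1. ]] [-0.20940288  0.17963946  0.32595249] [ 0.54091795 -0.16877921  0.05429462]
[   6    2   37   36 1019] [348.88125613 119.49460255] [[ 0.53211009 -0.08443315  0.038     ]]
```

View pics/w6.png

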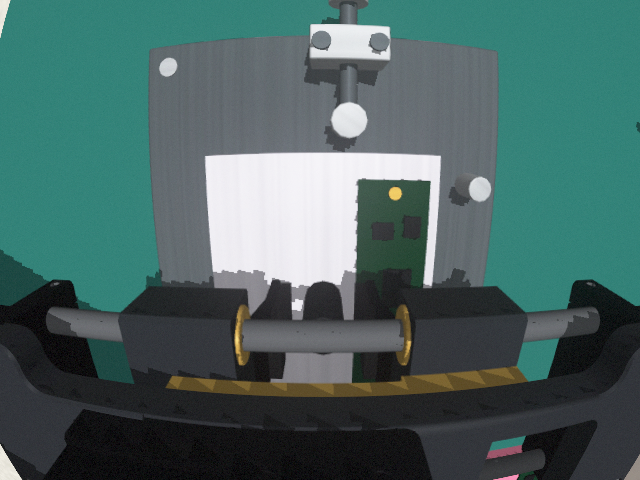

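```bash
python3 -m crank '{"dp":[[0,0,0],[0,0,0],[0,0,0],[0,0,0],[0,0,0],[0,0,0],[0,0,0],[0,0,0]],"delta_rot":[[0,0,0],[0,0,0],[0,0,0],[0,0,0],[0,0,0],[0,0,0],[0,0,0],[0,0,0]]}' 0.5 20
python3 -m crank '{"dp":[[0.1,0,0],[0.15,0,0],[0.15,0,0],[0.15,0,0],[0.15,0,0],[0.15,0,0],[0.1,0,0],[0,0,0]],"delta_rot":[[0,0,0],[0,0,0],[0,0,0],[0,0,0],[0,0,0],[0,0,0],[0,0,0],[0,0,0]]}'
python3 -m crank '{"dp":[[0,-0.05,0],[0,-0.1,0],[0,-0.1,0],[0,-0.1,0],[0,-0.05,0],[0,0,0],[0,0,0],[0,0,0]],"delta_rot":[[0,0,0],[0,0,0],[0,0,0],[0,0,0],[0,0,0],[0,0,0],[0,0,0],[0,0,0]]}'
cat > rd.py <<'E'
from h import *
import sys
F=[];P=[]
for i in range(int(sys.argv[1]) if len(sys.argv)>1 else 5):
    im=ctrl.get_image("wrist");s=ctrl.get_state();F.append(s["ft_force"]);P.append(s["position"])
if len(sys.argv)>2: cv2.imwrite(sys.argv[2],im)
F=np.mean(F,0);P=np.mean(P,0);y=np.radians(13.7);u=np.array([np.cos(y),np.sin(y)]);v=np.array([-u[1],u[0]])
B=np.array([.53722,-.15123]);d=P[:2]-B;t=s["tool_rot"]
print("t",s["time"],"push-on-tool u,v,z",np.round([F[:2]@u,F[:2]@v,F[2]],2),"tcp in base mm",np.round([1000*d@u,1000*d@v,1000*P[2]],2),"yaw",np.degrees(2*np.arctan2(t[1],t[0]))%180,s["grip_width"])
E
python3 rd.py 5 pics/w7.png
```

```text
time: 13.5
position: [0.5409, -0.1687, 0.0543]
tool_rot: [-3.119, -0.375, -0.0]
ft_force: [0.1, -0.1, -0.3]
grip_width: 0.199
time: 14.3
position: [0.5504, -0.1664, 0.0542]
tool_rot: [3.119, 0.375, 0.001]
ft_force: [0.4, -0.4, 0.3]
grip_width: 0.193
time: 15.1
position: [0.5492, -0.1625, 0.0543]
tool_rot: [-3.119, -0.375, -0.0]
ft_force: [0.6, -0.5, -0.1]
grip_width: 0.2
t 15.35 push-on-tool u,v,z [0.26 0.26 0.07] tcp in base mm [  8.96 -13.74  54.27] yaw 13.697873722227428 0.1974059829599112
```

View pics/w7.png

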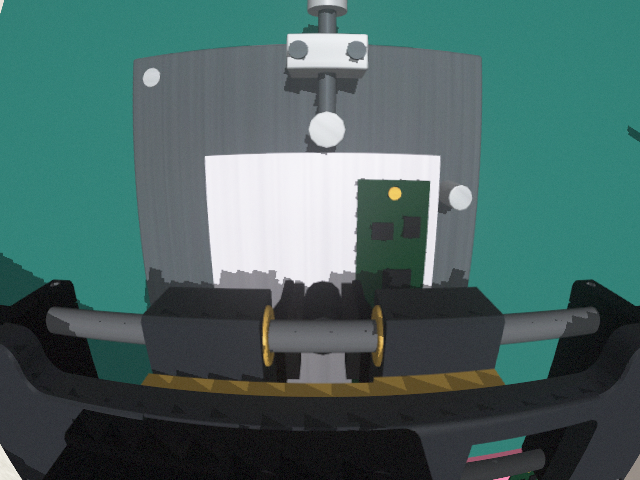

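```bash
python3 -m crank '{"dp":[[0.03,0,0],[0.03,0,0],[0.03,0,0],[0.03,0,0],[0,0,0],[0,0,0],[0,0,0],[0,0,0]],"delta_rot":[[0,0,0],[0,0,0],[0,0,0],[0,0,0],[0,0,0],[0,0,0],[0,0,0],[0,0,0]]}' | grep ft; python3 rd.py 4
python3 -m crank '{"dp":[[0.02,0,0],[0,0,0],[0.02,0,0],[0,0,0],[0,0,0],[0,0,0],[0,0,0],[0,0,0]],"delta_rot":[[0,0,0],[0,0,0],[0,0,0],[0,0,0],[0,0,0],[0,0,0],[0,0,0],[0,0,0]]}'|grep ft; python3 rd.py 4
```

```text
ft_force: [-1.2, -0.9, 0.6]
t 16.35 push-on-tool u,v,z [-1.59  0.22  0.96] tcp in base mm [ 10.05 -13.99  54.26] yaw 13.692300368924405 0.19999567713169003
ft_force: [-4.4, -1.4, 2.6]
t 17.35 push-on-tool u,v,z [-4.34 -0.31  3.42] tcp in base mm [ 10.27 -13.94  54.24] yaw 13.691628415871321 0.19983555707498415
```

```bash
python3 -m crank '{"dp":[[0,-0.03,0],[0,-0.03,0],[0,-0.02,0],[0,-0.02,0],[0,0,0],[0,0,0],[0,0,0],[0,0,0]],"delta_rot":[[0,0,0],[0,0,0],[0,0,0],[0,0,0],[0,0,0],[0,0,0],[0,0,0],[0,0,0]]}' | grep ft; python3 rd.py 4
python3 -m crank '{"dp":[[0,-0.02,0],[0,0,0],[0,-0.02,0],[0,0,0],[0,0,0],[0,0,0],[0,0,0],[0,0,0]],"delta_rot":[[0,0,0],[0,0,0],[0,0,0],[0,0,0],[0,0,0],[0,0,0],[0,0,0],[0,0,0]]}'|grep ft; python3 rd.py 4
```

```text
ft_force: [-2.9, -3.3, 1.5]
t 18.35 push-on-tool u,v,z [-4.43 -2.34  1.96] tcp in base mm [ 10.42 -12.98  54.25] yaw 13.693629786967179 0.19755683131903054
ft_force: [-3.8, -2.4, 1.3]
t 19.35 push-on-tool u,v,z [-4.33 -2.51  2.37] tcp in base mm [ 10.43 -12.51  54.25] yaw 13.691585568791766 0.20008918905457926
```

```bash
python3 -m crank '{"dp":[[0,-0.02,0],[0,0,0],[0,-0.02,0],[0,0,0],[0,0,0],[0,0,0],[0,0,0],[0,0,0]],"delta_rot":[[0,0,0],[0,0,0],[0,0,0],[0,0,0],[0,0,0],[0,0,0],[0,0,0],[0,0,0]]}'|grep ft; python3 rd.py 3
python3 -m crank '{"dp":[[0,-0.02,0],[0,0,0],[0,-0.02,0],[0,0,0],[0,0,0],[0,0,0],[0,0,0],[0,0,0]],"delta_rot":[[0,0,0],[0,0,0],[0,0,0],[0,0,0],[0,0,0],[0,0,0],[0,0,0],[0,0,0]]}'|grep ft; python3 rd.py 3 pics/w8.png
```

```text
ft_force: [-3.9, -2.7, 2.6]
t 20.3 push-on-tool u,v,z [-4.67 -2.4   2.26] tcp in base mm [ 10.42 -12.1   54.24] yaw 13.697908752577973 0.198860201866625
ft_force: [-4.0, -2.5, 1.6]
t 21.25 push-on-tool u,v,z [-4.38 -2.77  2.21] tcp in base mm [ 10.43 -11.73  54.27] yaw 13.689518909925596 0.19744540221964638
```

View pics/w8.png

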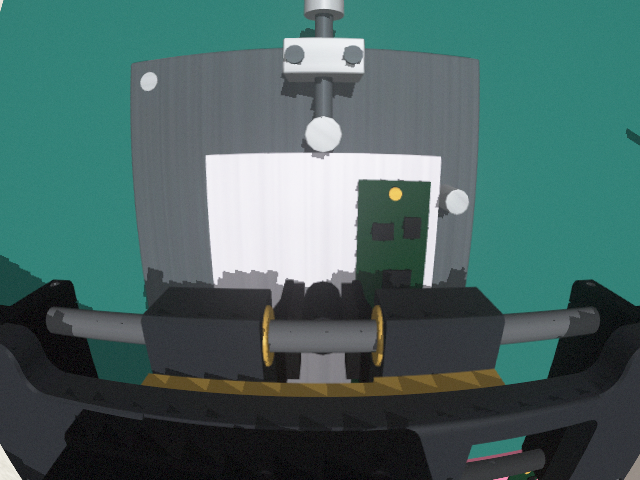

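```bash
cat > gap.py <<'E'
from h import *
import sys
c=ctrl.camera_info("wrist");a=cv2.imread(sys.argv[1]);g=cv2.cvtColor(a,cv2.COLOR_BGR2GRAY)
y=np.radians(13.7);u=np.array([np.cos(y),np.sin(y)]);v=np.array([-u[1],u[0]])
k=(g[105:153,300:345]>140).astype(np.uint8);n,l,st,ce=cv2.connectedComponentsWithStats(k);i=1+np.argmax(st[1:,4])
p=ce[i]+[300,105];N=onplane("wrist",p,.038,c)[0,:2]
w=g>180
T=[(x,np.where(w[148:175,x])[0].min()+148-.5) for x in list(range(215,295,6))+list(range(350,430,6))]
W=onplane("wrist",T,.028,c)[:,:2]
D=onplane("wrist",[(457,202)],.038,c)[0,:2]
Rr=onplane("wrist",[(np.where(w[y,400:450])[0].max()+400+.5,y) for y in range(165,260,6)],.028,c)[:,:2]
print("nose",p,st[i],"gap mm",1000*(N@v-(W@v).mean())-8,"dowel gap",1000*(D@u-(Rr@u).mean())-6)
E
python3 gap.py pics/w8.png
```

```text
nose [322.99029126 133.67281553] [   5   11   37   36 1030] gap mm 0.32351904970307643 dowel gap -1.1925260237920456
```

```bash
for k in 1 2; do python3 -m crank '{"dp":[[0,-0.02,0],[0,0,0],[0,0,0],[0,-0.02,0],[0,0,0],[0,0,0],[0,0,0],[0,0,0]],"delta_rot":[[0,0,0],[0,0,0],[0,0,0],[0,0,0],[0,0,0],[0,0,0],[0,0,0],[0,0,0]]}'|grep ft; python3 rd.py 3; done
```

```text
ft_force: [-4.2, -1.9, 1.1]
t 22.2 push-on-tool u,v,z [-4.61 -2.76  1.91] tcp in base mm [ 10.43 -11.38  54.26] yaw 13.695663620431532 0.1964700981845651
ft_force: [-2.6, -3.5, 1.8]
t 23.15 push-on-tool u,v,z [-3.99 -2.81  1.92] tcp in base mm [ 10.44 -11.32  54.26] yaw 13.688017059316296 0.2012644063250653
```

```bash
python3 rd.py 4;  python3 -m crank '{"dp":[[0,-0.02,0],[0,0,0],[0,0,0],[0,-0.02,0],[0,0,0],[0,0,0],[0,0,0],[0,0,0]],"delta_rot":[[0,0,0],[0,0,0],[0,0,0],[0,0,0],[0,0,0],[0,0,0],[0,0,0],[0,0,0]]}'|grep ft; python3 rd.py 4
```

```text
t 23.35 push-on-tool u,v,z [-3.99 -3.03  1.66] tcp in base mm [ 10.43 -11.31  54.26] yaw 13.691655896880219 0.19689269600873996
ft_force: [-2.5, -4.7, 1.1]
t 24.35 push-on-tool u,v,z [-3.96 -3.94  1.08] tcp in base mm [ 10.42 -11.3   54.26] yaw 13.67722556407773 0.20036477747809897
```

```bash
python3 -m crank '{"dp":[[0.03,0,0],[0,-0.03,0],[0,-0.03,0],[0,-0.03,0],[0,0,0],[0,0,0],[0,0,0],[0,0,0]],"delta_rot":[[0,0,0],[0,0,0],[0,0,0],[0,0,0],[0,0,0],[0,0,0],[0,0,0],[0,0,0]]}'|grep ft; python3 rd.py 4
```

```text
ft_force: [-2.4, -7.0, 0.4]
t 25.35 push-on-tool u,v,z [-4.47 -5.21  0.71] tcp in base mm [ 10.43 -11.21  54.26] yaw 13.65257900276043 0.19773147409360128
```

```bash
python3 -m crank '{"dp":[[0.05,0,0],[0.05,0,0],[0.05,0,0],[0,-0.04,0],[0,-0.04,0],[0,0,0],[0,0,0],[0,0,0]],"delta_rot":[[0,0,0],[0,0,0],[0,0,0],[0,0,0],[0,0,0],[0,0,0],[0,0,0],[0,0,0]]}'|grep ft; python3 rd.py 4
```

```text
ft_force: [-5.8, -8.1, 3.2]
t 26.35 push-on-tool u,v,z [-7.36 -5.36  3.08] tcp in base mm [ 10.51 -11.2   54.24] yaw 13.599069224161001 0.20038756498552912
```

```bash
python3 -m crank '{"dp":[[0.05,0,0],[0.05,-0.03,0],[0.05,-0.03,0],[0.03,-0.03,0],[0,-0.03,0],[0,0,0],[0,0,0],[0,0,0]],"delta_rot":[[0,0,0],[0,0,0],[0,0,0],[0,0,0],[0,0,0],[0,0,0],[0,0,0],[0,0,0]]}'|grep ft; python3 rd.py 4 pics/w9.png
```

```text
ft_force: [-8.5, -9.9, 5.5]
t 27.35 push-on-tool u,v,z [-11.21  -7.31   5.26] tcp in base mm [ 10.59 -11.14  54.22] yaw 13.537176136949938 0.2004668219809065
```

```bash
python3 -m crank '{"dp":[[0,-0.04,0],[0,-0.04,0],[0,-0.04,0],[0,-0.04,0],[0,0,0],[0,0,0],[0,0,0],[0,0,0]],"delta_rot":[[0,0,0],[0,0,0],[0,0,0],[0,0,0],[0,0,0],[0,0,0],[0,0,0],[0,0,0]]}'|grep ft; python3 rd.py 4 pics/w9.png; python3 - <<'E'
from h import *
T=[]
for i in range(4): ctrl.get_image("top");T.append(ctrl.get_state()["torque"])
print(np.round(T,3))
E
```

```text
ft_force: [-7.2, -12.6, 3.1]
t 28.35 push-on-tool u,v,z [-10.08 -10.41   3.07] tcp in base mm [ 10.6  -11.01  54.24] yaw 13.495596732293462 0.20063790787996127
[[-2.784  1.658  0.007]
 [-2.807  1.657 -0.022]
 [-2.852  1.664  0.019]
 [-2.821  1.618 -0.079]]
```

View pics/w9.png

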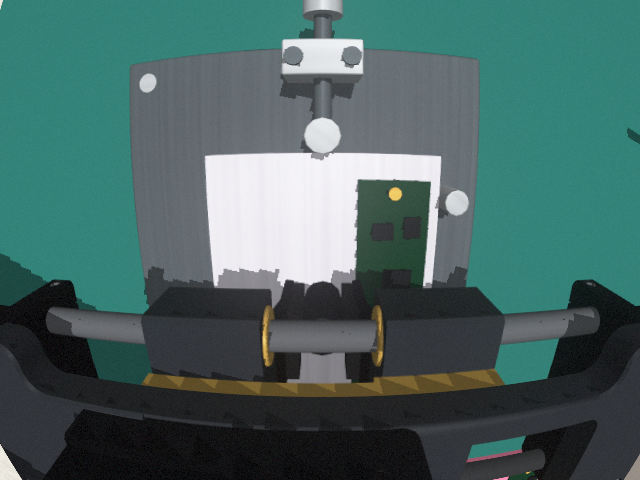

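```bash
python3 -m crank '{"dp":[[0,0,0],[0,0,0],[0,0,0],[0,0,0],[0,0,0],[0,0,0],[0,0,0],[0,0,0]],"delta_rot":[[0,0,0],[0,0,0],[0,0,0],[0,0,0],[0,0,0],[0,0,0],[0,0,0],[0,0,0]]}'; python3 rd.py 4
python3 -m crank '{"dp":[[-0.05,0.05,0],[-0.05,0.05,0],[-0.05,0.05,0],[-0.05,0.05,0],[0,0.03,0],[0,0,0],[0,0,0],[0,0,0]],"delta_rot":[[0,0,0],[0,0,0],[0,0,0],[0,0,0],[0,0,0],[0,0,0],[0,0,0],[0,0,0]]}'|grep ft; python3 rd.py 4
```

```text
time: 29.35
position: [0.5501, -0.1594, 0.0542]
tool_rot: [3.114, 0.368, -0.005]
ft_force: [-8.1, -12.9, 3.1]
grip_width: 0.202
t 29.55 push-on-tool u,v,z [-10.4  -10.12   3.1 ] tcp in base mm [ 10.59 -11.01  54.22] yaw 13.49232891335666 0.20114408740356995
ft_force: [-5.0, -8.9, 2.4]
t 30.55 push-on-tool u,v,z [-6.75 -6.96  1.73] tcp in base mm [ 10.51 -11.11  54.25] yaw 13.588390538068817 0.20278370943719498
```

```bash
python3 -m crank '{"dp":[[-0.05,0.06,0],[-0.05,0.06,0],[-0.05,0.06,0],[-0.05,0.06,0],[0,0.06,0],[0,0,0],[0,0,0],[0,0,0]],"delta_rot":[[0,0,0],[0,0,0],[0,0,0],[0,0,0],[0,0,0],[0,0,0],[0,0,0],[0,0,0]]}'|grep ft; python3 rd.py 4
```

```text
ft_force: [-1.4, -3.7, -0.2]
t 31.55 push-on-tool u,v,z [-1.73 -3.39 -0.98] tcp in base mm [ 10.4  -11.24  54.28] yaw 13.708376646338543 0.200697511536938
```

```bash
python3 -m crank '{"dp":[[0,0,0],[0,0,0],[0,0,0],[0,0,0],[0,0,0],[0,0,0],[0,0,0],[0,0,0]],"delta_rot":[[0,0,0],[0,0,0],[0,0,0],[0,0,0],[0,0,0],[0,0,0],[0,0,0],[0,0,0]]}' 3.2; python3 rd.py 4 pics/w10.png;python3 gap.py pics/w10.png
```

```text
time: 32.35
position: [0.5497, -0.1598, 0.0543]
tool_rot: [-3.119, -0.374, -0.0]
ft_force: [0.3, 0.3, -0.5]
grip_width: 0.364
t 32.55 push-on-tool u,v,z [0.02 0.   0.06] tcp in base mm [ 10.08 -11.33  54.24] yaw 13.689822442506568 0.36702409925905544
nose [323.78370514 134.55674103] [   5   12   38   36 1031] gap mm -0.04100360141494974 dowel gap -1.3549473806067027
```

View pics/w10.png

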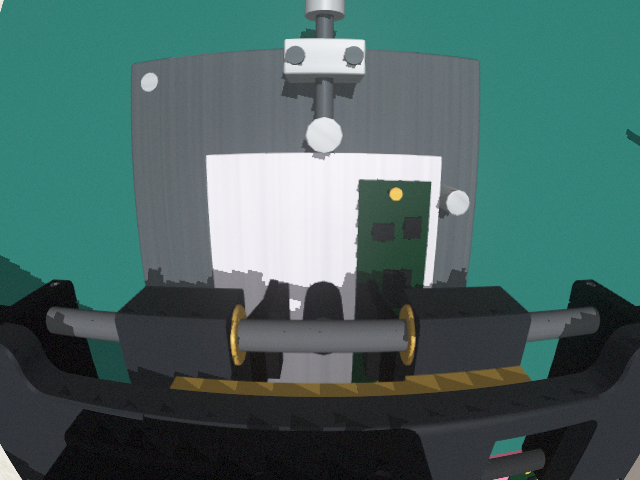

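```bash
python3 -m crank '{"dp":[[0,0,0],[0,0,0],[0,0,0],[0,0,0],[0,0,0],[0,0,0],[0,0,0],[0,0,0]],"delta_rot":[[0,0,0],[0,0,0],[0,0,0],[0,0,0],[0,0,0],[0,0,0],[0,0,0],[0,0,0]]}' 0.5 20 |grep ft; python3 rd.py 3
python3 -m crank '{"dp":[[0.05,-0.05,0],[0.05,-0.05,0],[0.05,-0.05,0],[0.05,-0.05,0],[0.05,-0.05,0],[0.05,-0.05,0],[0,0,0],[0,0,0]],"delta_rot":[[0,0,0],[0,0,0],[0,0,0],[0,0,0],[0,0,0],[0,0,0],[0,0,0],[0,0,0]]}'|grep ft; python3 rd.py 4
```

```text
ft_force: [0.7, 0.3, -0.7]
t 33.5 push-on-tool u,v,z [-0.03 -0.52 -0.46] tcp in base mm [ 10.14 -11.34  54.26] yaw 13.69745678674337 0.20027031489402292
ft_force: [-4.3, -6.4, 3.0]
t 34.5 push-on-tool u,v,z [-6.29 -6.02  2.15] tcp in base mm [ 10.5  -11.11  54.25] yaw 13.560227329042215 0.19883621220359635
```

```bash
python3 -m crank '{"dp":[[0.05,-0.04,0],[0.05,-0.04,0],[0.05,-0.04,0],[0.05,0,0],[0.05,0,0],[0.03,0,0],[0,0,0],[0,0,0]],"delta_rot":[[0,0,0],[0,0,0],[0,0,0],[0,0,0],[0,0,0],[0,0,0],[0,0,0],[0,0,0]]}'|grep ft; python3 rd.py 4; python3 - <<'E'
from h import *
T=[]
for i in range(4): ctrl.get_image("top");T.append(ctrl.get_state()["torque"])
print(np.mean(T,0))
E
```

```text
ft_force: [-10.8, -8.7, 7.2]
t 35.5 push-on-tool u,v,z [-12.12  -6.68   7.08] tcp in base mm [ 10.64 -11.08  54.2 ] yaw 13.482473085121205 0.2019357484673689
[-2.04937795  2.21743689  0.00785546]
```

```bash
python3 -m crank '{"dp":[[0,-0.04,0],[0,-0.04,0],[0,-0.04,0],[0,0,0],[0,0,0],[0,0,0],[0,0,0],[0,0,0]],"delta_rot":[[0,0,0],[0,0,0],[0,0,0],[0,0,0],[0,0,0],[0,0,0],[0,0,0],[0,0,0]]}'|grep ft; python3 rd.py 6
python3 -m crank '{"dp":[[0,0,0],[0,0,0],[0,0,0],[-0.05,0.05,0],[-0.05,0.05,0],[-0.05,0.05,0],[-0.05,0.05,0],[0,0,0]],"delta_rot":[[0,0,0],[0,0,0],[0,0,0],[0,0,0],[0,0,0],[0,0,0],[0,0,0],[0,0,0]]}'|grep ft; python3 rd.py 3
python3 -m crank '{"dp":[[-0.06,0.06,0],[-0.06,0.06,0],[-0.06,0.05,0],[-0.04,0.04,0],[0,0,0],[0,0,0],[0,0,0],[0,0,0]],"delta_rot":[[0,0,0],[0,0,0],[0,0,0],[0,0,0],[0,0,0],[0,0,0],[0,0,0],[0,0,0]]}'|grep ft; python3 rd.py 3
```

```text
ft_force: [-9.7, -10.5, 6.3]
t 36.8 push-on-tool u,v,z [-11.75  -8.73   5.55] tcp in base mm [ 10.63 -11.03  54.21] yaw 13.450476428744576 0.2009445625867539
ft_force: [-6.6, -7.8, 3.0]
t 37.75 push-on-tool u,v,z [-7.84 -6.21  3.75] tcp in base mm [ 10.55 -11.1   54.23] yaw 13.532871303341302 0.20159473694838606
ft_force: [-3.6, -4.1, 2.2]
t 38.7 push-on-tool u,v,z [-5.16 -3.96  1.94] tcp in base mm [ 10.47 -11.15  54.23] yaw 13.639449673941165 0.20335810044232155
```

```bash
python3 -m crank '{"dp":[[-0.05,0.05,0],[-0.05,0.05,0],[-0.05,0,0],[0,0,0],[0,0,0],[0,0,0],[0,0,0],[0,0,0]],"delta_rot":[[0,0,0],[0,0,0],[0,0,0],[0,0,0],[0,0,0],[0,0,0],[0,0,0],[0,0,0]]}'|grep ft; python3 rd.py 3
python3 -m crank '{"dp":[[0,0,0],[0,0,0],[0,0,0],[0,0,0],[0,0,0],[0,0,0],[0,0,0],[0,0,0]],"delta_rot":[[0,0,0],[0,0,0],[0,0,0],[0,0,0],[0,0,0],[0,0,0],[0,0,0],[0,0,0]]}' 3.6; python3 rd.py 3 pics/w11.png; python3 gap.py pics/w11.png
```

```text
ft_force: [-0.6, -4.1, -0.4]
t 39.65 push-on-tool u,v,z [-1.36 -4.17 -1.02] tcp in base mm [ 10.38 -11.17  54.27] yaw 13.69181212187116 0.1974759865644695
time: 40.45
position: [0.5497, -0.1595, 0.0543]
tool_rot: [-3.119, -0.374, -0.0]
ft_force: [0.4, -0.1, -0.8]
grip_width: 0.418
t 40.6 push-on-tool u,v,z [-0.23 -0.4  -0.19] tcp in base mm [ 10.19 -11.04  54.26] yaw 13.690727420040844 0.41417577326067434
nose [323.53021442 135.21442495] [   5   13   38   35 1026] gap mm -0.07673952700600761 dowel gap -1.2571291712813961
```

View pics/w11.png

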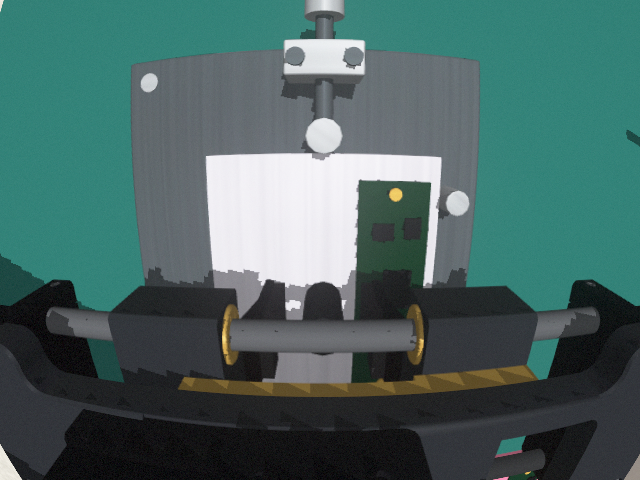

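The fingers are open and clear of the knob at (322,300), and the plate end still meets the nose at (324,135). I lift straight up and then check from above.

```bash
python3 -m crank '{"dp":[[0,0,-0.5],[0,0,-1],[0,0,-2],[0,0,-3],[0,0,-3],[0,0,-3],[0,0,-2],[0,0,0]],"delta_rot":[[0,0,0],[0,0,0],[0,0,0],[0,0,0],[0,0,0],[0,0,0],[0,0,0],[0,0,0]]}'
python3 -m crank '{"dp":[[-1,-2,0],[-1,-4,0],[-1,-4,0],[-1,-4,0],[-1,-4,0],[-1,-4,0],[-1,-3,0],[0,0,0]],"delta_rot":[[0,0,0],[0,0,0],[0,0,0],[0,0,0],[0,0,0],[0,0,0],[0,0,0],[0,0,0]]}'
python3 - <<'E'
from h import *
a=ctrl.get_image("top");cv2.imwrite("pics/t12.png",a);cv2.imwrite("pics/t12c.png",cv2.resize(a[225:335,365:495],None,fx=5,fy=5,interpolation=cv2.INTER_CUBIC))
w=ctrl.get_image("wrist");cv2.imwrite("pics/w12.png",w)
E
```

```text
time: 41.4
position: [0.5518, -0.1603, 0.2036]
tool_rot: [3.118, 0.374, 0.012]
ft_force: [0.2, -0.5, -0.4]
grip_width: 0.416
time: 42.2
position: [0.42, 0.0706, 0.1986]
tool_rot: [-3.117, -0.386, 0.002]
ft_force: [0.1, -0.6, -0.3]
grip_width: 0.413
```

View pics/t12c.png

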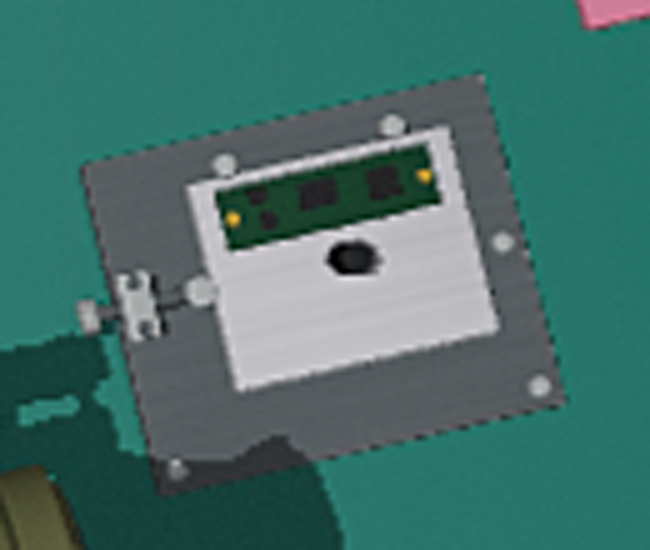

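View pics/t12.png

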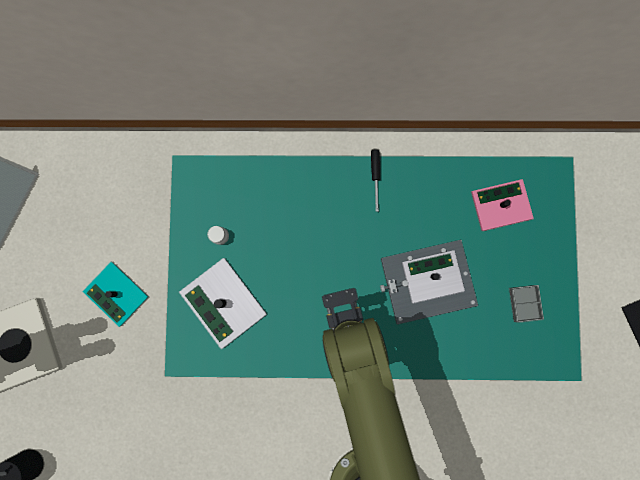

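```bash
python3 - <<'E'
from h import *
a=cv2.imread("pics/t12.png");g=cv2.cvtColor(a,cv2.COLOR_BGR2GRAY);hs=cv2.cvtColor(a,cv2.COLOR_BGR2HSV)
m=np.zeros_like(g);m[240:310,400:470]=((g[240:310,400:470]>150)|((hs[240:310,400:470,1]>110)&(hs[240:310,400:470,0]>40)&(hs[240:310,400:470,0]<80))).astype(np.uint8)
m=cv2.morphologyEx(m,cv2.MORPH_CLOSE,np.ones((9,9)));m=cv2.morphologyEx(m,cv2.MORPH_OPEN,np.ones((13,13)))
c=max(cv2.findContours(m,0,1)[0],key=cv2.contourArea)
P=onplane("top",c[:,0,:],.028)[:,:2];rc=cv2.minAreaRect((P*1000).astype(np.float32));print(rc)
C=np.array(rc[0])/1000;y=np.radians(13.7);u=np.array([np.cos(y),np.sin(y)]);v=np.array([-u[1],u[0]])
for n,q in(("dl",[.599,-.0968]),("dr",[.6207,-.1846]),("nose",[.5335,-.0835])): d=np.array(q)-C;print(n,np.round([1000*d@u,1000*d@v],1))
E
```

```text
((553.0723876953125, -158.92776489257812), (115.89888763427734, 153.72695922851562), 12.044378280639648)
dl [59.3 49.5]
dr [ 59.6 -41. ]
nose [-1.2 77.9]
```

```bash
python3 - <<'E'
from h import *
a=cv2.imread("pics/t12.png");g=cv2.cvtColor(a,cv2.COLOR_BGR2GRAY).astype(float)
def edge(cols,r0,r1,rev):
    o=[]
    for x in cols:
        col=g[r0:r1,x]; d=np.diff(col)*( -1 if rev else 1)
        i=np.argmax(d);s=slice(max(i-1,0),i+2);w=np.clip(d[s],0,None);o.append((x,r0+.5+(np.arange(len(d))[s]*w).sum()/w.sum()))
    return onplane("top",o,.028 if not rev else .028)[:,:2]
def edgex(cols,f,rev): 
    return edge_at
y=np.radians(13.7);u=np.array([np.cos(y),np.sin(y)]);v=np.array([-u[1],u[0]])
def top(x): return int(258-(x-414)*.235)
for nm,cols,off,rev in(("front",range(416,440,2),(-0,0),False),("back",range(418,460,3),(0,0),True)):
    o=[]
    for x in cols:
        r=(259-(x-414)*.24) if not rev else (301-(x-414)*.235)
        r0=int(r)-4;col=g[r0:r0+9,x];d=np.diff(col)*(-1 if rev else 1);i=int(np.argmax(d));k=np.arange(max(i-1,0),min(i+2,len(d)));w=np.clip(d[k],0,None);o.append((x,r0+.5+(k*w).sum()/w.sum()))
    W=onplane("top",o,.028)[:,:2];q=np.polyfit(W[:,1],W[:,0],1);print(nm,-np.degrees(np.arctan(q[0])),np.std(W[:,0]-np.polyval(q,W[:,1])),1000*(W@u).mean())
print("dowel contact u",1000*(np.array([[.599,-.0968],[.6207,-.1846]])@u)-6)
E
```

```text
front 13.45137235788473 0.00016441991825226973 553.1301147528944
back 13.438361139118003 0.0003588889196685667 442.55458951436873
dowel contact u [553.03199034 553.32021702]
```

```bash
python3 -c "
from bench import ctrl
s=ctrl.get_state();print(s['time'],s['qd']);print(ctrl.close_job())"
```

```text
42.3 [ 0.01895288  0.01265612  0.03337123 -0.01656426  0.00540124 -0.00165505
  0.00291915]
the job is handed in; nothing more can be done
None
```

I put the smaller aluminium carrier on the fixture base, pressed it home against both dowels and the nose, let go and handed the job in at 42.3 s. No verdict was reported.

**Placing:** I gripped it by the knob and laid it flat about 12 mm short of the dowels and 6.5 mm short of the nose. I opened the gripper once there so it could settle, then regripped.

**Pressing:** I slid it in by feel and pressed twice, each time for a second or so. The whole push towards the dowels was about 10 N, then 12 N. Towards the nose it was about 10 N, then 9 N. There was almost no twist on the tool, so I reckon about 5 N at each contact. The sensor gives only the total, so the separate contact forces were never measured. I eased off before opening.

**Last checks, after backing the arm off:**
- **Dowels, top view:** the board edge was at 553.1 mm against dowel contact lines at 553.0 and 553.3 mm, so it touches within error.
- **Nose, wrist view:** the gap was about −0.1 mm. This was taken with the gripper open, just before lifting away.
- **Bystanders:** the jar, tray and screwdriver look unmoved in the pictures; I did not measure them.

**Checks that disagreed:**
- The wrist view's dowel gap read −1.3 mm, which is impossible, so I take it as a calibration error.
- The carrier's angle measured 13.45°, against 13.5–13.9° for the fixture. That is within measuring error.
- A rough outline check from above gave the dowels at 59.3 and 59.6 mm instead of 61 mm. Its outline probably ran into the dowels, so I replaced it with the edge fit above.

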